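# Pry open the strainer box and seat the bayonet plug

## Task

With the thin pry blade, lever up the hinged cover of the torch cooling-water box until it springs fully open, and lay the blade back on the bench. Then fit the bayonet plug into the box's port: lugs into the slots, push it fully home against the spring, turn it a quarter turn clockwise (seen from above) to its stop. Finish while still gripping the plug and pressing it down, so that its flange stays flat on the deck, and leave the eyebolt, nozzle and brush where they lie.

Things in the scene. Friction and masses are not known exactly. Their poses are not given: they have to be found in the camera images.
- box: Grey steel box fixed to the bench, 130 x 130 mm, flat deck 50 mm above the bench, a bayonet port in its middle under the cover. Origin: centre of its underside, z up. Its y axis points to the cover's lip side (roughly to the robot's left); the hinge is on its -y side. Three brass spigots stick 22 mm out of its -x side.
- port (a point): Centre of the port's mouth in the deck top, axes as the box. Bore 33 mm wide with two slots along box +x and -x (14 mm wide, out to 25 mm from the axis), deck 12 mm thick. A spring plunger meets the plug's foot 12 mm down: 2 N there, 9 N with the plug home. Stops let the plug turn only clockwise from above, from the slots to a quarter turn (about 6 degrees of play).
- ledge (a point): Middle of the outer top edge of the solid ledge on the box's +y side: 80 mm from the box's centre, 41 mm above the bench, 15 mm deep, as wide as the box. The shut cover's underside is 51 mm above the bench and ends flush with the ledge's outer edge: the gap to pry in is 10 mm high, 15 mm deep, open towards box +y.
- cover (a joint): Cover angle, rad: 0 shut (flat), 2.2 fully open at its stop. Aluminium plate, no handle. Hinge line parallel to box x, 65 mm from the box's centre on the -y side, 51 mm above the bench. Counter-sprung: it falls shut below about 0.55 rad (under 1 N at the lip lifts it); above about 0.75 rad it rises slowly by itself to 2.2 in some seconds and stays there.
- cover_lip (a point): Middle of the cover's free edge, on its underside; moves with the cover. The cover is a plate 130 mm wide, 145 mm from hinge to lip, 3 mm thick.
- plug: Bayonet plug, 60 mm tall, 0.16 kg, upright on its stem. Origin: centre of the stem's foot, z up. Steel stem 30 mm wide, 24 mm long, foot bevelled; two lugs along plug +x and -x, 2 to 8 mm above the foot, 9 mm wide, 44 mm over both tips. On top a aluminium wing grip, 46 mm long (along x, as the lugs), 12 mm thick (y), 30 to 60 mm above the foot. Same after a half turn.
- plug_flange (a point): Centre of the underside of the plug's aluminium flange (54 mm wide, 6 mm thick), 24 mm above its foot; axes as the plug. Fully home, the flange lies on the deck. Turned but let go, the plug springs up 4 mm until its lugs catch under the deck.
- blade: Pry blade lying on the bench, 0.12 kg, tip along its +x. Wooden handle 22 mm wide and 22 mm tall, x from -55 to +45 mm; steel blade 20 mm wide, 3 mm thick, from there to the tip at x = +140 mm, mid plane 11 mm above the handle's underside. Origin: on the underside of the handle, 5 mm ahead of its middle. Balances near x = +31 mm.
- blade_tip (a point): Middle of the blade's tip edge, at mid thickness.
- eyebolt: Steel eyebolt lying flat on the bench, ring 52 mm wide, about 85 mm long. Bystander.
- nozzle: White ceramic torch nozzle standing on the bench, 26 mm wide, 48 mm tall. Bystander.
- brush: Hand brush lying on the bench beyond the hinge side of the box. Bystander.
There are look-alikes about, which are no part of the job. What is meant by the plug is not brown, green or turquoise, and is the larger of those in its own colour.

How it is judged:
On the way, in this order (a step that is already met when the one before it is completed fails the run):
1. the cover is being lifted by the blade (0.25 to 0.9 rad, blade bearing on the box or its cover, tip within 70 mm of the lip) (value of joint cover between 0.25 and 0.9 rad and contact force between blade and box above 0.05 N and distance between blade_tip and cover_lip below 0.07 m), for 0.05 s.
2. the cover stands open (over 2.0 rad) (value of joint cover above 2 rad), for 0.2 s.
3. the plug is pushed home through the slots, not yet turned (horizontal distance between plug_flange and port below 0.004 m and z of plug_flange in the frame of port below 0.0035 m and angle between the x axis of plug and the x axis of box, either way round below 0.35 rad), for 0.05 s.
At the end, for the whole second after the job is handed in: For the last second: cover over 2.0 rad; plug within 4 mm of the port axis, upright to 0.1 rad, flange at most 2.5 mm off the deck (let go, it rises 4 mm), within 0.3 rad of a quarter turn; fingers on it (over 2 N); blade lying still on the bench (value of joint cover above 2 rad and horizontal distance between plug_flange and port below 0.004 m and z of plug_flange in the frame of port between -0.003 and 0.0025 m and angle between plug's own z axis and vertical below 0.1 rad and angle between the x axis of plug and the y axis of box, either way round below 0.3 rad and contact force between the fingers and plug above 2 N and linear speed of each of plug, blade below 0.02 m/s and height (world z) of blade below 0.025 m and height (world z) of blade_tip below 0.03 m); the arm keeps its last pose, push and grip.
It fails at once if a bystander (eyebolt, nozzle or brush) is shifted by more than 30 mm (distance of any of eyebolt, nozzle, brush from where it was at the start of the episode above 0.03 m).
It also fails if it takes over 64 s, if anything falls off the work surface, if the arm or the gripper's body presses on something with over 40 N, if the wrist force passes 120 N, or if a joint passes its speed limit or range.

## Robot

A 6-joint arm with a two-finger parallel gripper is mounted at the origin on the work surface. World frame = base frame: x ahead of the robot, y to its left, z up, the work surface at z = 0. Lengths are in m, angles in rad, forces in N, time in s.
With the tool pointing down it reaches from about 0.25 to 0.725 m from the base axis. Payload 4 kg.
Tool frame: the origin (TCP) lies midway between the tips of the shut fingers; the grasp point (between the pads) lies 19 mm behind it; z points along the fingers, x is the direction in which the jaws open and shut, and the axes are right-handed (so a half turn about z gives the same grasp; the last joint's range is limited). The gripper opens to 85 mm and grips with 20 to 120 N. Pads are 22 mm wide; open, the fingers measure 114 mm over their backs; the gripper's body (76 mm by 85 mm) begins 54 mm behind the grasp point. The pads swing forward as they close: fully open they stand 13 mm farther back than shut.
Start: joints at [-1.277, 0.241, 0.005, 1.335, 0, 1.571], TCP at [0.145, -0.479, 0.231] pointing down, gripper open.
Joint ranges: [-2.72, 2.72], [-1.05, 1.87], [-1.09, 1.28], [-1.99, 2.15], [-1.42, 1.44], [-3.14, 3.14]. Speed limits (rad/s): [2.79, 2.79, 3.14, 3.14, 3.14, 3.14].

## Interface

Orientations are given as a unit quaternion [x, y, z, w].
In Python, from workcell import bot, vision, ticket gives the robot as it stands.
- The arm moves only by the tool play_rows, never from a script. Its argument "deltas" is one flat list of numbers, 5 for each row, row after row: the opening, from 0 (shut) to 1 (fully open), then the shift along the tool's x, y, z in units of 60 mm (1.0 is 60 mm), then the turn about the tool's z in degrees. A call has 1 to 12 rows; each row shifts and turns the pose as measured when the row begins, along the tool's axes as they then stand; what a row does not reach is not made up. A row lasts 1/8 s, in which the tool goes at most 62.5 mm and 10.7 degrees, less where a joint would pass 70% of its speed; a pose out of reach is approached as far as the arm can. A call is refused whole if a number of a shift passes 1 or a number of a turn 10.7, either way. A call with a gripper value outside its range is refused whole. The fingers move at their own pace and stop on an object; the grip force is fixed at half the most. Time passes only in rows, so rows that do not move let the fingers close. It gives the time, the measured TCP pose, the force and the opening at its end, in the units of the state.
- bot.get_obs(): the state, without advancing time (a new reading comes with each control period).
- vision.camera(name): name is "scene" or "side" or "wrist"; returns a dict with "color" (420x560x3 uint8, blue, green, red), "intrinsics" (3x3 intrinsics, pixels), "k1" (the pictures are not rectified: a ray, as slopes to the right and down, at radius r is drawn at 1 + k1 r^2 times it, then the intrinsics apply), "rvec" (rotation vector, rad) and "tvec" (3), from world to camera coordinates, as OpenCV has them. Camera axes: x right, y down, z forward; pixel columns grow to the right and rows downward; lengths in m; the calibration is good to about 2 mm. A picture is of the moment at which its call begins. There is no depth.
- ticket.job_done(): hands the job in, once; it reports no verdict.
The state is a dict: "clock": time; "joint_pos": joint angles; "joint_vel": joint speeds; "tau": joint torques, N m; "eef_pos": TCP position; "tool_rot": TCP orientation; "ft_force": force on the tool from outside, world axes, zero at the start; "ft_torque": the same for the moment, N m; "grip_width": finger opening in m.
Only numpy, scipy, OpenCV 4.12 (cv2) and the standard library are available. Lean on these libraries where they do the work, as an engineer would, in place of code of your own. Each camera call takes 0.05 s, during which the arm holds its last target. There are 200 camera calls.

## Working session

There is one attempt and no reset: what is moved stays moved. The work goes in short steps, Python scripts to look and compute and a tool call to move; the robot and the scene stay as the last step left them, time stands still between calls to the robot, and variables do not carry over. Pictures are saved under pics/ and viewed, about 8 in all and at most 12, crops included, and the job is handed in when it is done.

Besides the shell and the picture viewer there is one more tool, called as name(argument=value, ...) on one line, values as JSON. play_rows: Moves the arm, as the interface text tells. Its arguments: {"type":"object","properties":{"deltas":{"type":"array"}},"required":["deltas"]}

```bash
mkdir -p pics; ls; cat > h.py <<'E'
import numpy as np, cv2
from scipy.spatial.transform import Rotation as R
from workcell import bot, vision, ticket
def cam(n):
    c=vision.camera(n); c={k:(np.array(v) if not isinstance(v,(int,float)) else v) for k,v in c.items()}
    return c
def ray(c,u,v):
    K=c['intrinsics']; d=np.array([float(c['k1']),0,0,0,0])
    p=cv2.undistortPoints(np.array([[[u,v]]],float),K,d)[0,0]
    # model: drawn = 1+k1 r^2 -> same as OpenCV radial k1
    Rm=cv2.Rodrigues(c['rvec'].astype(float))[0]
    o=-Rm.T@c['tvec'].ravel(); r=Rm.T@np.array([p[0],p[1],1]); return o,r/np.linalg.norm(r)
def onz(c,u,v,z):
    o,r=ray(c,u,v); return o+r*(z-o[2])/r[2]
def proj(c,P):
    return cv2.projectPoints(np.array(P,float).reshape(-1,1,3),c['rvec'].astype(float),c['tvec'].astype(float),c['intrinsics'],np.array([float(c['k1']),0,0,0,0]))[0].reshape(-1,2)
def tri(rs):
    A=np.zeros((3,3));b=np.zeros(3)
    for o,r in rs:
        M=np.eye(3)-np.outer(r,r);A+=M;b+=M@o
    return np.linalg.solve(A,b)
def st():
    s=bot.get_obs(); np.set_printoptions(precision=4,suppress=True)
    print(s['clock'],'pos',np.array(s['eef_pos']),'\nR\n',R.from_quat(s['tool_rot']).as_matrix(),'\nF',np.array(s['ft_force']),'T',np.array(s['ft_torque']),'w',s['grip_width'],'q',np.array(s['joint_pos']))
    return s
E
python3 - <<'E'
from h import *
st()
a=cam('scene');b=cam('side')
for c,n in((a,'scene'),(b,'side')):
    cv2.imwrite(f'pics/{n}0.png',c['color'])
    print(n,ray(c,280,210))
import pickle;pickle.dump((a,b),open('c0.pkl','wb'))
E
```

```text
pics
0.0 pos [ 0.1446 -0.478   0.2304] 
R
 [[ 0.2896 -0.9571 -0.0006]
 [-0.9571 -0.2896  0.002 ]
 [-0.0021 -0.     -1.    ]] 
F [ 0.0053 -0.9651  0.2549] T [-0.051  -0.0639  0.0249] w 0.0853471717150884 q [-1.277   0.2414  0.0037  1.3352  0.      1.5708]
scene (array([ 1.0165, -0.2515,  0.7324]), array([-0.5009,  0.2538, -0.8274]))
side (array([0.2648, 0.5971, 0.6873]), array([ 0.363 , -0.6622, -0.6555]))
```

View pics/scene0.png

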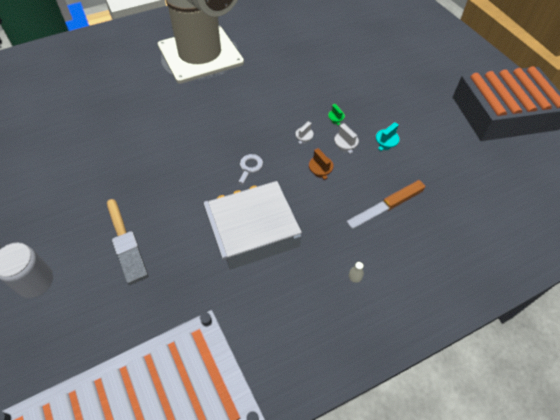

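View pics/side0.png

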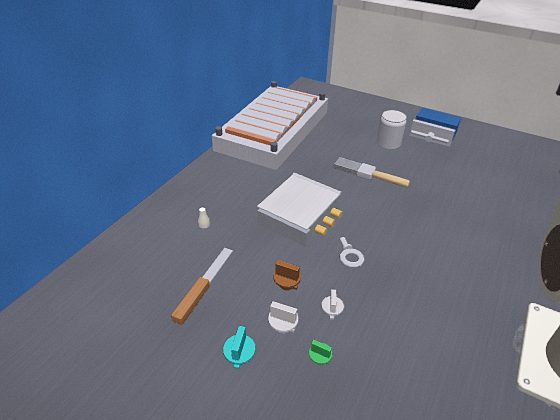

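Scene view: the shut cover is at about (252,218), the blade lies from (425,185) to (350,223), the eyebolt is at (248,165), the nozzle at (357,272) and the brush at (125,245). The plug candidates are brown (320,163), green (337,114), turquoise (388,136), a small silver one (305,132) and a large silver one (346,137). The large silver one fits: it is none of the excluded colours and is the larger of the two silver ones (side view (283,316) against (333,303)). I'll confirm it in a crop.

```bash
python3 - <<'E'
from h import *
import pickle
a,b=pickle.load(open('c0.pkl','rb'))
A=cv2.resize(a['color'][100:285,195:435],None,fx=3.2,fy=3.2,interpolation=cv2.INTER_CUBIC)
B=cv2.resize(b['color'][165:375,160:380],None,fx=2.8,fy=2.8,interpolation=cv2.INTER_CUBIC)
cv2.imwrite('pics/ca.png',A);cv2.imwrite('pics/cb.png',B)
E
```

```text
(no output)
```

View pics/ca.png

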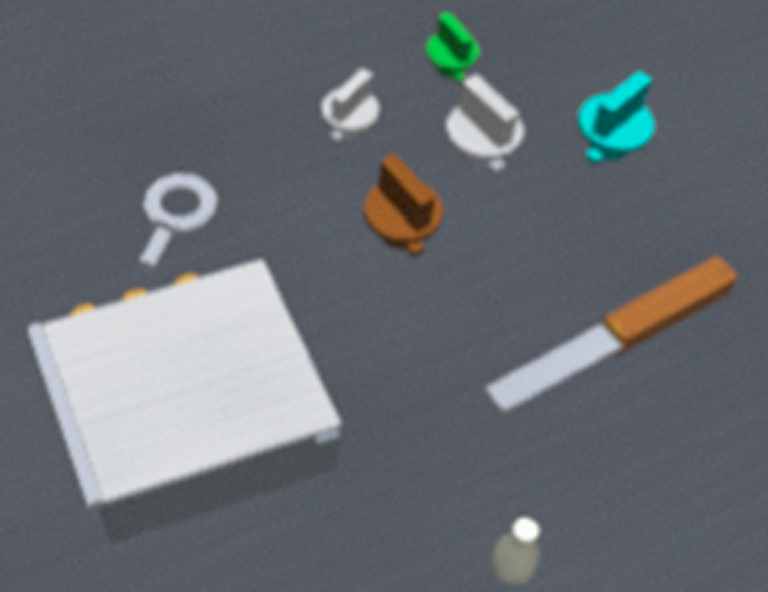

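View pics/cb.png

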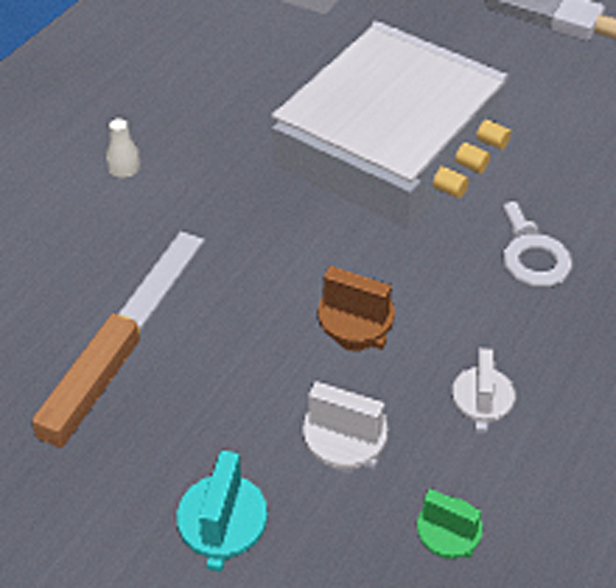

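```bash
python3 - <<'E'
from h import *
import pickle
a,b=pickle.load(open('c0.pkl','rb'))
fa=lambda u,v:(195+u/3.2,100+v/3.2); fb=lambda u,v:(160+u/2.8,165+v/2.8)
def both(n,pa,pb,z):
    print(n,'A',onz(a,*fa(*pa),z)[:2],'B',onz(b,*fb(*pb),z)[:2],'tri',tri([ray(a,*fa(*pa)),ray(b,*fb(*pb))]))
both('lip robot side',(263,262),(415,183),.054)
both('lip far',(340,424),(273,117),.054)
both('hinge near',(45,327),(500,82),.054)
both('hinge far',(97,502),(372,27),.054)
both('wing1',(471,77),(382,411),.060)
both('wing2',(511,117),(314,387),.060)
both('tip mid',(497,400),(193,236.5),.0125)
both('blade root',(612,335),(130,322),.0125)
both('handle end top',(727,266),(48,425),.022)
both('handle front top',(615,328),(125,320),.022)
both('nozzle top',(526,528),(118,125),.048)
both('eyebolt ring',(180,201),(537,259),.004)
both('brown wing',(412,182),(357,282),.06)
E
```

```text
lip robot side A [ 0.54138932 -0.01859532] B [ 0.53262746 -0.01597051] tri [ 0.53598227 -0.01825453  0.04942605]
lip far A [ 0.66855825 -0.02968153] B [ 0.66391411 -0.02692669] tri [ 0.66633081 -0.02919641  0.05100727]
hinge near A [ 0.52972112 -0.1610242 ] B [ 0.52612785 -0.15922333] tri [ 0.52741666 -0.16110705  0.05177349]
hinge far A [ 0.65549588 -0.17679249] B [ 0.65302089 -0.17268366] tri [ 0.65443427 -0.17627577  0.05136301]
wing1 A [0.45976552 0.18186108] B [0.45659225 0.1815745 ] tri [0.45776728 0.18187339 0.05897126]
wing2 A [0.5046293  0.18701847] B [0.50185765 0.18680962] tri [0.50297367 0.18701652 0.0590627 ]
tip mid A [0.67404579 0.08122783] B [0.6691561  0.08103793] tri [0.67166437 0.08090642 0.01059329]
blade root A [0.66343378 0.17524085] B [0.66016861 0.17188216] tri [0.66181989 0.17353221 0.01272658]
handle end top A [0.65417255 0.27177203] B [0.64880286 0.27244062] tri [0.65167479 0.27230066 0.01950141]
handle front top A [0.66431208 0.17448372] B [0.65867315 0.17815248] tri [0.66169521 0.17624453 0.0180512 ]
nozzle top A [0.77114223 0.03548593] B [0.76800503 0.03729678] tri [0.77000196 0.03593512 0.04601533]
eyebolt ring A [ 0.4324668  -0.03069712] B [ 0.43640647 -0.03644008] tri [ 0.43554293 -0.03215715  0.00826677]
brown wing A [0.52732377 0.09667786] B [0.52046781 0.09688166] tri [0.52317717 0.09674498 0.0573323 ]
```

play_rows(deltas=[0.6,0,0,0,-10,0.6,0,0,0,-10,0.6,0,0,0,-10,0.6,0,0,0,-10,0.6,0,0,0,-10,0.6,0,0,0,-10,0.6,0,0,0,-10,0.6,0,0,0,-9])

```text
clock: 1.1
eef_pos: [0.1437, -0.475, 0.226]
tool_rot: [0.997, 0.074, -0.001, -0.006]
ft_force: [0.9, 0.7, -0.5]
grip_width: 0.0513
```

```bash
cat >> h.py <<'E'
def go(P,yaw=None,s=None):
    """remaining shift in tool units (60 mm) and turn (deg, about tool z) to world P and jaw yaw (deg)"""
    s=s or st(); M=R.from_quat(s['tool_rot']).as_matrix()
    d=M.T@(np.array(P)-np.array(s['eef_pos']))/.06
    y=np.degrees(np.arctan2(M[1,0],M[0,0])); print('yaw',round(y,2),'delta units',d,'turn',None if yaw is None else round(-((yaw-y+180)%360-180),2))
E
python3 -c "
from h import *
go([.660,.190,.10],6)"
```

```text
1.1 pos [ 0.1437 -0.475   0.226 ] 
R
 [[ 0.9891  0.1472 -0.0036]
 [ 0.1472 -0.989   0.0119]
 [-0.0018 -0.0123 -0.9999]] 
F [ 0.8942  0.7078 -0.4577] T [-0.0063  0.049  -0.0208] w 0.05134377906246274 q [-1.277   0.2455 -0.0026  1.3351 -0.      0.1461]
yaw 8.46 delta units [10.1464 -9.6694  2.2003] turn 2.46
```

play_rows(deltas=[0.6,0.63,-0.6,0,0,0.6,0.63,-0.6,0,0,0.6,0.63,-0.6,0,0,0.6,0.63,-0.6,0,0,0.6,0.63,-0.6,0,0,0.6,0.63,-0.6,0,0,0.6,0.63,-0.6,0,0,0.6,0.63,-0.6,0,0,0.6,0.63,-0.6,0,0,0.6,0.63,-0.6,0,0,0.6,0.63,-0.6,0,0,0.6,0.63,-0.6,0,0])

```text
clock: 2.6
eef_pos: [0.5376, 0.0318, 0.2263]
tool_rot: [0.998, 0.07, -0.003, -0.007]
ft_force: [1.6, -0.6, 0.5]
grip_width: 0.0516
```

```bash
python3 -c "
from h import *
go([.660,.190,.10],6)"
```

```text
2.6 pos [0.5376 0.0318 0.2263] 
R
 [[ 0.9902  0.1396 -0.0078]
 [ 0.1397 -0.9901  0.014 ]
 [-0.0058 -0.0149 -0.9999]] 
F [ 1.5911 -0.5523  0.4937] T [-0.0373 -0.0496 -0.0257] w 0.05156196171665619 q [0.051  0.3252 0.1068 1.3596 0.0143 1.4816]
yaw 8.03 delta units [ 2.4002 -2.2941  2.1261] turn 2.03
```

play_rows(deltas=[0.6,0.6,-0.6,0.4,1,0.6,0.6,-0.6,0.5,1,0.6,0.6,-0.6,0.5,0,0.6,0.6,-0.5,0.5,0,0.6,0,0,0,0])

```text
clock: 3.22
eef_pos: [0.6665, 0.196, 0.1039]
tool_rot: [0.998, 0.054, -0.007, -0.006]
ft_force: [-0.1, -0.6, -0.3]
grip_width: 0.0511
```

```bash
python3 - <<'E'
from h import *
go([.660,.190,.10],6)
c=cam('wrist');cv2.imwrite('pics/w1.png',c['color'])
import pickle;pickle.dump(c,open('w1.pkl','wb'))
print(proj(c,[[.6715,.081,.0125],[.6515,.272,.022],[.66,.19,.022]]))
E
```

```text
3.225 pos [0.6665 0.196  0.1039] 
R
 [[ 0.994   0.1087 -0.014 ]
 [ 0.1088 -0.994   0.0111]
 [-0.0127 -0.0125 -0.9998]] 
F [-0.1027 -0.5868 -0.2902] T [-0.0386  0.0537 -0.0245] w 0.051124000948983145 q [0.2796 0.7112 0.4174 1.2874 0.0145 1.7414]
yaw 6.25 delta units [-0.1182  0.0883  0.0648] turn 0.25
[[270.7485 360.0388]
 [269.4943  88.7022]
 [269.7142 224.5122]]
```

View pics/w1.png

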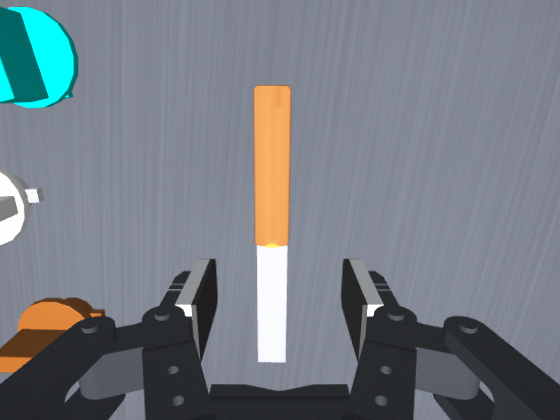

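Wrist view: the handle runs from (272,87) to (272,245) and the tip is at (272,361). The predictions were (269,89) and (271,360), so the estimate is good to about 1 mm.

```bash
python3 - <<'E'
from h import *
import pickle
c=pickle.load(open('w1.pkl','rb'))
e=onz(c,272,87,.022);f=onz(c,272,245,.022);t=onz(c,272,361.5,.0125)
print(e,f,t,np.linalg.norm(t-e))
d=(t-e)[:2];d/=np.linalg.norm(d);print('blade yaw',np.degrees(np.arctan2(d[1],d[0])))
g=t[:2]-d*.113;print('g',g)
go([*g,.001],np.degrees(np.arctan2(d[1],d[0]))+90)
E
```

```text
[0.65283551 0.27309001 0.022     ] [0.66287431 0.17629929 0.022     ] [0.67255585 0.07981916 0.0125    ] 0.19450645814524375
blade yaw -84.17400355804664
g [0.66108548 0.19223549]
3.275 pos [0.6668 0.1949 0.1068] 
R
 [[ 0.9941  0.1075 -0.0111]
 [ 0.1076 -0.9941  0.0115]
 [-0.0098 -0.0126 -0.9999]] 
F [ 0.6177 -0.3688 -0.6799] T [-0.0207 -0.0472 -0.0051] w 0.05103803770185022 q [0.2782 0.7067 0.4168 1.2884 0.0141 1.7412]
yaw 6.18 delta units [-0.0817  0.0557  1.7631] turn 0.35
```

play_rows(deltas=[0.6,-0.08,0.05,0.5,0,0.6,0,0,0.5,0,0.6,0,0,0.4,0,0.6,0,0,0.2,0,0.6,0,0,0,0])

```text
clock: 3.9
eef_pos: [0.6636, 0.1881, 0.019]
tool_rot: [0.999, 0.051, 0.001, -0.007]
ft_force: [-0.3, -0.0, -0.3]
grip_width: 0.0515
```

```bash
python3 -c "
from h import *
go([.6611,.1922,.001],5.8)"
```

```text
3.9 pos [0.6636 0.1881 0.019 ] 
R
 [[ 0.9947  0.1024  0.0008]
 [ 0.1024 -0.9947  0.0133]
 [ 0.0022 -0.0132 -0.9999]] 
F [-0.2637 -0.0498 -0.2726] T [-0.029  -0.033  -0.0315] w 0.05149033156884313 q [0.2706 0.7555 0.2691 1.0801 0.0126 1.7389]
yaw 5.88 delta units [-0.0353 -0.0685  0.301 ] turn 0.08
```

play_rows(deltas=[0.6,-0.04,-0.07,0.2,0,0.6,0,0,0.1,0,0.6,0,0,0,0])

```text
clock: 4.28
eef_pos: [0.6626, 0.1927, 0.0038]
tool_rot: [0.999, 0.051, 0.004, -0.007]
ft_force: [-0.2, -0.3, 0.3]
grip_width: 0.0513
```

```bash
python3 -c "
from h import *
go([.6611,.1922,.001],5.8)"
```

```text
4.275 pos [0.6626 0.1927 0.0038] 
R
 [[ 0.9948  0.102   0.0063]
 [ 0.1019 -0.9947  0.0149]
 [ 0.0077 -0.0142 -0.9999]] 
F [-0.2131 -0.2513  0.3227] T [ 0.0161 -0.0272  0.023 ] w 0.05131260865735322 q [0.2775 0.7667 0.2472 1.0412 0.0126 1.7462]
yaw 5.85 delta units [-0.0266  0.0064  0.0455] turn 0.05
```

play_rows(deltas=[0.6,-0.03,0,0.04,0,0,0,0,0,0,0,0,0,0,0,0,0,0,0,0,0,0,0,0,0,0,0,0,0,0])

```text
clock: 5.03
eef_pos: [0.6613, 0.1929, 0.002]
tool_rot: [0.999, 0.051, 0.004, -0.007]
ft_force: [0.0, -0.3, -0.7]
grip_width: 0.0209
```

play_rows(deltas=[0,0,0,-0.5,0,0,0,0,-0.5,0,0,0,0,0,0,0,0,0,0,0])

```text
clock: 5.52
eef_pos: [0.6589, 0.1914, 0.0598]
tool_rot: [0.999, 0.051, 0.001, -0.007]
ft_force: [0.0, -0.4, -1.9]
grip_width: 0.0206
```

```bash
python3 - <<'E'
from h import *
st()
c=cam('wrist');cv2.imwrite('pics/w2.png',c['color'])
a=cam('scene');b=cam('side')
import pickle;pickle.dump((c,a,b),open('w2.pkl','wb'))
w=c['color'][150:,150:420]
s=cv2.resize(b['color'][150:340,150:400],None,fx=2.2,fy=2.2,interpolation=cv2.INTER_CUBIC)
cv2.imwrite('pics/m2.png',np.hstack([cv2.copyMakeBorder(x,0,max(0,418-x.shape[0]),0,0,0) for x in (w,s[:418])])[:, :800])
E
```

```text
5.525 pos [0.6589 0.1914 0.0598] 
R
 [[ 0.9948  0.1021  0.002 ]
 [ 0.1021 -0.9947  0.0137]
 [ 0.0034 -0.0134 -0.9999]] 
F [ 0.0463 -0.4268 -1.9477] T [ 0.0383 -0.0125  0.0064] w 0.020598663483379208 q [0.2771 0.7114 0.2987 1.1524 0.0126 1.7456]
```

View pics/m2.png

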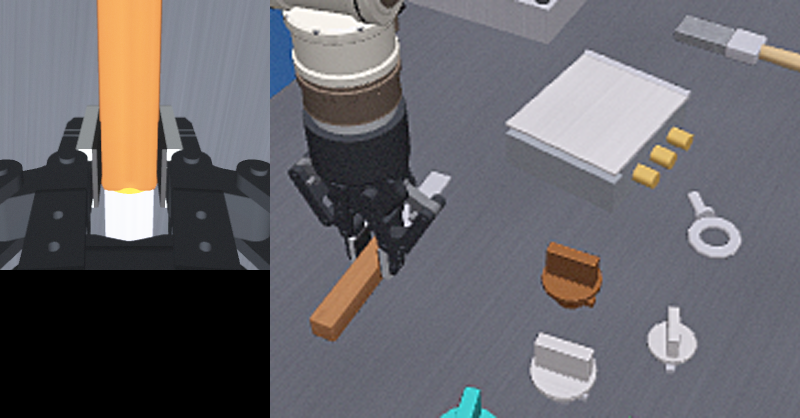

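Side view: the blade is gripped squarely by the handle, wrist view likewise. Moving to a standoff before the gap.

play_rows(deltas=[0,0,0,0,5.5,0,0,0,0,5.5,0,0,0,0,0])

```text
clock: 6.05
eef_pos: [0.6569, 0.1908, 0.0557]
tool_rot: [0.999, -0.047, -0.002, -0.006]
ft_force: [0.2, -0.0, -0.9]
grip_width: 0.0204
```

```bash
python3 -c "
from h import *
go([.6137,.1198,.0365],-4.9)"
```

```text
6.05 pos [0.6569 0.1908 0.0557] 
R
 [[ 0.9955 -0.0944 -0.004 ]
 [-0.0943 -0.9955  0.0119]
 [-0.0051 -0.0115 -0.9999]] 
F [ 0.2031 -0.0086 -0.8869] T [ 0.0427 -0.0489  0.0075] w 0.020440027022118976 q [0.2771 0.7158 0.2957 1.1513 0.0126 1.9424]
yaw -5.41 delta units [-0.6041  1.2503  0.3092] turn -0.51
```

play_rows(deltas=[0,-0.3,0.4,0.1,0,0,-0.3,0.4,0.1,0,0,0,0.4,0.1,0,0,0,0,0,0])

```text
clock: 6.55
eef_pos: [0.6117, 0.1215, 0.0337]
tool_rot: [0.999, -0.043, -0.004, -0.006]
ft_force: [-0.7, 0.3, -1.3]
grip_width: 0.0206
```

```bash
python3 - <<'E'
from h import *
go([.6137,.1198,.0365],-4.9)
a=cam('scene');b=cam('side')
import pickle;pickle.dump((a,b),open('c3.pkl','wb'))
s=bot.get_obs();M=R.from_quat(s['tool_rot']).as_matrix();p=np.array(s['eef_pos'])
t=p+M@np.array([0,.113,-.009]);print('tip',t,proj(a,[t]),proj(b,[t]))
A=cv2.resize(a['color'][170:280,195:345],None,fx=4,fy=4,interpolation=cv2.INTER_CUBIC)
B=cv2.resize(b['color'][165:275,200:300],None,fx=4,fy=4,interpolation=cv2.INTER_CUBIC)
cv2.imwrite('pics/m3.png',np.hstack([A,B])[:,200:])
E
```

```text
6.55 pos [0.6117 0.1215 0.0337] 
R
 [[ 0.9962 -0.0863 -0.0075]
 [-0.0862 -0.9962  0.0114]
 [-0.0085 -0.0108 -0.9999]] 
F [-0.7063  0.2565 -1.2978] T [ 0.0258 -0.0596 -0.0252] w 0.020647001628277525 q [0.19   0.6283 0.0681 1.0158 0.0127 1.8471]
yaw -4.95 delta units [ 0.0349  0.0255 -0.0471] turn -0.05
tip [0.6033 0.0107 0.0422] [[303.8164 202.7593]] [[272.6006 230.308 ]]
```

View pics/m3.png

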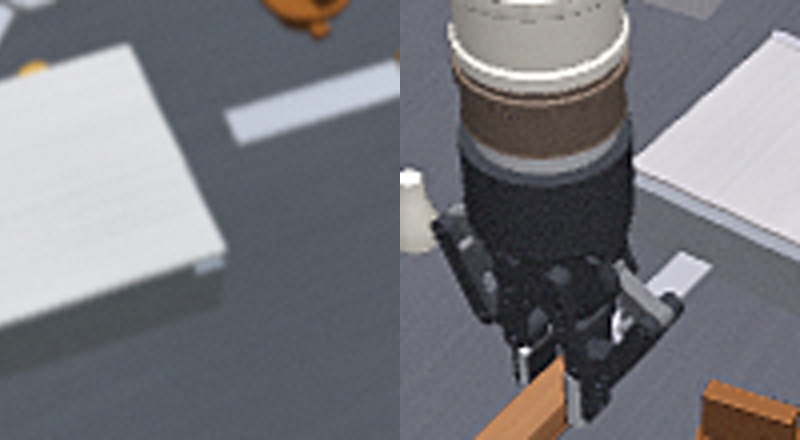

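Tip in the scene view at (303.1,201.6), in the side view at (274.4,229.4), roughly as predicted. I'll triangulate it with the same cameras as the lip.

```bash
python3 - <<'E'
from h import *
import pickle
a,b=pickle.load(open('c3.pkl','rb'))
for p,q in (((301.25,196.75),(278.2,231.2)),((305,206.5),(270.5,227.5)),((303.1,201.6),(274.4,229.4))):
    print(tri([ray(a,*p),ray(b,*q)]))
E
```

```text
[0.58996386 0.01109478 0.0460921 ]
[0.6118171  0.00746465 0.04320456]
[0.60075733 0.00927902 0.04450811]
```

play_rows(deltas=[0,0.02,0.2,-0.05,0,0,0,0.2,0,0,0,0,0.1,0,0,0,0,0,0,0])

```text
clock: 7.15
eef_pos: [0.6129, 0.0931, 0.0381]
tool_rot: [0.999, -0.041, -0.002, -0.007]
ft_force: [-0.3, -0.3, -1.4]
grip_width: 0.0207
```

```bash
python3 -c "
from h import *
go([.6114,.1002,.0365],-4.9)"
```

```text
7.15 pos [0.6129 0.0931 0.0381] 
R
 [[ 0.9966 -0.0819 -0.003 ]
 [-0.0818 -0.9966  0.0131]
 [-0.0041 -0.0128 -0.9999]] 
F [-0.2861 -0.3153 -1.4209] T [ 0.0384 -0.0043 -0.0007] w 0.02068790454717569 q [0.1442 0.6143 0.0551 1.0127 0.0134 1.7969]
yaw -4.69 delta units [-0.0344 -0.1154  0.0283] turn 0.21
```

play_rows(deltas=[0,0,0.1,0.01,0,0,0,0.08,0,0,0,0,0.05,0,0,0,0,0,0,0])

```text
clock: 7.65
eef_pos: [0.6117, 0.0787, 0.0372]
tool_rot: [0.999, -0.041, -0.002, -0.007]
ft_force: [-1.0, 0.6, -0.5]
grip_width: 0.0206
```

```bash
python3 - <<'E'
from h import *
st()
a=cam('scene')
s=bot.get_obs();M=R.from_quat(s['tool_rot']).as_matrix();p=np.array(s['eef_pos'])
t=p+M@np.array([0,.113,-.009]);print('tip',t)
A=cv2.resize(a['color'][170:280,195:345],None,fx=4,fy=4,interpolation=cv2.INTER_CUBIC)
cv2.imwrite('pics/m4.png',A)
E
```

```text
7.65 pos [0.6117 0.0787 0.0372] 
R
 [[ 0.9967 -0.0815 -0.003 ]
 [-0.0815 -0.9966  0.0133]
 [-0.0041 -0.013  -0.9999]] 
F [-1.0331  0.5574 -0.5022] T [ 0.0043 -0.0073 -0.0357] w 0.020575265098830498 q [0.1213 0.6098 0.0443 1.0067 0.0136 1.7736]
tip [ 0.6025 -0.0339  0.0447]
```

play_rows(deltas=[0,0,0.06,-0.2,0,0,0,0.06,-0.2,0,0,0,0.06,-0.2,0,0,0,0.08,-0.2,0,0,0,0.1,-0.2,0,0,0,0.1,-0.2,0,0,0,0.12,-0.2,0,0,0,0.12,-0.2,0,0,0,0.12,-0.15,0,0,0,0,0,0])

```text
clock: 8.95
eef_pos: [0.6086, 0.0245, 0.1508]
tool_rot: [0.999, -0.041, -0.0, -0.007]
ft_force: [0.6, -0.1, -1.7]
grip_width: 0.0208
```

```bash
python3 - <<'E'
from h import *
st()
a=cam('scene');b=cam('side')
A=cv2.resize(a['color'][100:300,150:400],None,fx=1.6,fy=1.6);B=cv2.resize(b['color'][100:300,180:430],None,fx=1.6,fy=1.6)
cv2.imwrite('pics/m5.png',np.hstack([A,B]))
s=bot.get_obs();M=R.from_quat(s['tool_rot']).as_matrix();p=np.array(s['eef_pos'])
t=p+M@np.array([0,.113,-.009]);print('tip',t)
E
```

```text
8.95 pos [0.6086 0.0245 0.1508] 
R
 [[ 0.9967 -0.0818  0.0002]
 [-0.0818 -0.9966  0.0135]
 [-0.0009 -0.0134 -0.9999]] 
F [ 0.6044 -0.0836 -1.6528] T [ 0.0043 -0.0337 -0.018 ] w 0.020840676281586767 q [0.0335 0.498  0.1703 1.2424 0.0134 1.6861]
tip [ 0.5988 -0.0876  0.1571]
```

View pics/m5.png

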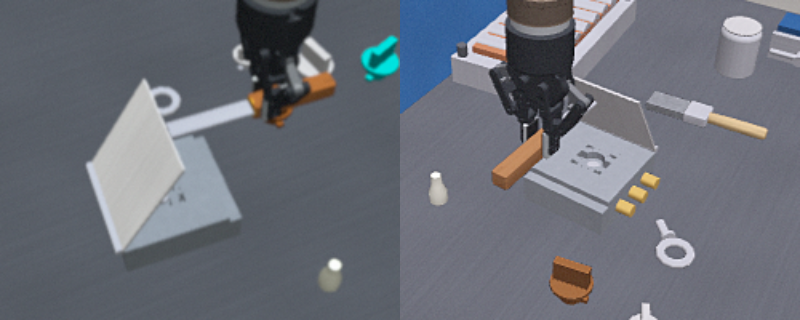

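The blade has lifted the cover past its balance point; it stands at about 1 rad and is rising. The port is visible. Now I back off and return the blade.

play_rows(deltas=[0,0,-0.6,0,0,0,0.2,-0.7,0.2,0,0,0.2,-0.7,0.4,0,0,0.2,-0.7,0.5,0,0,0.1,-0.5,0.5,0,0,0,0,0.3,0,0,0,0,0,0])

```text
clock: 9.93
eef_pos: [0.6641, 0.2206, 0.0297]
tool_rot: [0.999, -0.04, -0.004, -0.005]
ft_force: [0.1, -0.1, -1.3]
grip_width: 0.0209
```

```bash
python3 -c "
from h import *
go([.661,.193,.003])"
```

```text
9.925 pos [0.6641 0.2206 0.0297] 
R
 [[ 0.9967 -0.0802 -0.0079]
 [-0.0801 -0.9967  0.0111]
 [-0.0088 -0.0105 -0.9999]] 
F [ 0.1039 -0.1237 -1.2725] T [-0.0515 -0.0293  0.0033] w 0.020853310216235835 q [0.3151 0.7716 0.3309 1.1341 0.013  1.9661]
yaw -4.6 delta units [-0.0104  0.467   0.4396] turn None
```

play_rows(deltas=[0,0,0,0.2,0,0,0,0,0.14,0,0,0,0,0.05,0,0,0,0,0,0])

```text
clock: 10.42
eef_pos: [0.6655, 0.2181, 0.008]
tool_rot: [0.999, -0.042, -0.002, -0.006]
ft_force: [-0.1, -0.0, -1.2]
grip_width: 0.0208
```

```bash
python3 -c "
from h import *
st()"
```

```text
10.425 pos [0.6655 0.2181 0.008 ] 
R
 [[ 0.9964 -0.0841 -0.0041]
 [-0.0841 -0.9964  0.0119]
 [-0.0051 -0.0115 -0.9999]] 
F [-0.0909 -0.0021 -1.1679] T [-0.02    0.0202 -0.011 ] w 0.02081796672637082 q [0.3112 0.7897 0.3055 1.0869 0.0126 1.9662]
```

Still 5–6 mm up; lower gently until contact, then release.

play_rows(deltas=[0,0,0,0.06,0,0,0,0,0.04,0,0,0,0,0,0])

```text
clock: 10.8
eef_pos: [0.6664, 0.2181, 0.003]
tool_rot: [0.999, -0.042, -0.001, -0.006]
ft_force: [0.0, 1.1, -0.6]
grip_width: 0.0209
```

```bash
python3 -c "
from h import *
st()"
```

```text
10.8 pos [0.6664 0.2181 0.003 ] 
R
 [[ 0.9964 -0.0846 -0.0019]
 [-0.0846 -0.9963  0.0126]
 [-0.003  -0.0124 -0.9999]] 
F [ 0.0088  1.054  -0.551 ] T [-0.0203  0.0064 -0.0069] w 0.020937840598184654 q [0.3108 0.7944 0.3005 1.0749 0.0126 1.9663]
```

play_rows(deltas=[0,0,0,0.02,0,0.6,0,0,0,0,0.6,0,0,0,0,0.6,0,0,-0.5,0,0.6,0,0,-0.6,0,0.6,0,0,-0.6,0,0.6,0,0,-0.6,0])

```text
clock: 11.68
eef_pos: [0.6646, 0.216, 0.1399]
tool_rot: [0.999, -0.042, -0.005, -0.005]
ft_force: [0.2, 0.6, -0.5]
grip_width: 0.0513
```

play_rows(deltas=[0.6,0,0,0,-10,0.6,0,0,0,-10,0.6,0,0,0,-10,0.6,0,0,0,-10,0.6,0,0,0,-10,0.6,0,0,0,-10,0.6,0,0,0,-10,0.6,0,0,0,-10,0.6,0,0,0,-10,0.6,0,0,0,-9])

```text
clock: 12.92
eef_pos: [0.6684, 0.2176, 0.1493]
tool_rot: [0.659, 0.752, 0.008, -0.003]
ft_force: [-0.0, -0.4, -0.8]
grip_width: 0.0506
```

```bash
python3 -c "
from h import *
go([.4807,.1843,.13],96.6)"
```

```text
12.925 pos [0.6684 0.2176 0.1493] 
R
 [[-0.1309  0.9914  0.0062]
 [ 0.9913  0.1308  0.0152]
 [ 0.0143  0.0081 -0.9999]] 
F [-0.0356 -0.4235 -0.7909] T [-0.0199  0.0073 -0.013 ] w 0.0506017373320413 q [0.3093 0.6876 0.4932 1.3659 0.0126 0.1781]
yaw 97.52 delta units [-0.1448 -3.1772  0.2935] turn 0.92
```

play_rows(deltas=[0.6,-0.03,-0.65,0.1,0,0.6,-0.03,-0.65,0.1,0,0.6,-0.03,-0.65,0.1,0,0.6,-0.03,-0.65,0,0,0.6,-0.03,-0.65,0,0,0.6,0,0,0,0])

```text
clock: 13.68
eef_pos: [0.471, 0.1823, 0.1282]
tool_rot: [0.659, 0.752, 0.009, -0.002]
ft_force: [0.1, 0.5, -0.5]
grip_width: 0.051
```

```bash
python3 - <<'E'
from h import *
go([.4807,.1843,.13],96.6)
c=cam('wrist')
import pickle;pickle.dump(c,open('w6.pkl','wb'))
print(proj(c,[[.4807,.1843,.06],[.4582,.1817,.06],[.5032,.1869,.06]]))
a=cam('scene')
pickle.dump(a,open('a6.pkl','wb'))
W=c['color'];A=a['color'][160:300,160:320]
cv2.imwrite('pics/m6.png',np.hstack([W,cv2.copyMakeBorder(cv2.resize(A,None,fx=1.5,fy=1.5),0,210,0,0,0)]))
E
```

```text
13.675 pos [0.471  0.1823 0.1282] 
R
 [[-0.1321  0.9912  0.0085]
 [ 0.9911  0.1319  0.0162]
 [ 0.0149  0.0106 -0.9998]] 
F [ 0.0748  0.5121 -0.5186] T [ 0.0052 -0.0325 -0.0107] w 0.05104016522235863 q [ 0.362   0.31   -0.1808  1.0663  0.0121  0.2297]
yaw 97.59 delta units [ 0.0123  0.1654 -0.0278] turn 0.99
[[276.8707 235.3205]
 [277.4547 199.2043]
 [276.3222 269.2891]]
```

View pics/m6.png

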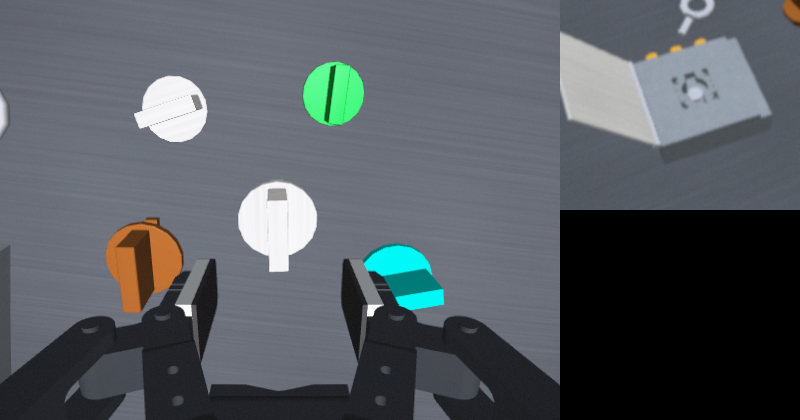

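```bash
python3 - <<'E'
from h import *
import pickle
c=pickle.load(open('w6.pkl','rb'));a=pickle.load(open('a6.pkl','rb'))
p=onz(c,277,200.5,.06);q=onz(c,278.5,271.5,.06);print(p,q,np.linalg.norm(p-q),'yaw',np.degrees(np.arctan2(*(q-p)[1::-1])),'mid',(p+q)/2)
print('flange c',onz(c,277.5,220,.03))
for u,v in((385,272),(385,290),(443,303),(410,309),(398,275)): print('turq',onz(c,u,v,.06),onz(c,u,v,.03))
for u,v in((118,240),(150,232),(140,310)): print('brown',onz(c,u,v,.06))
print('port',onz(a,248.7,220.7,.05))
m=(p+q)/2
go([m[0],m[1],.034],np.degrees(np.arctan2(*(q-p)[1::-1]))+90)
E
```

```text
[0.45901585 0.1815394  0.06      ] [0.50454375 0.18843885 0.06      ] 0.046047713781444274 yaw 8.617225482504209 mid [0.4817798  0.18498912 0.06      ]
flange c [0.48157026 0.18515875 0.03      ]
turq [0.49678918 0.25467779 0.06      ] [0.51107197 0.26656215 0.03      ]
turq [0.50929676 0.25747423 0.06      ] [0.52535679 0.26975594 0.03      ]
turq [0.51424098 0.29745972 0.06      ] [0.53100356 0.31542312 0.03      ]
turq [0.52109631 0.27689288 0.06      ] [0.538833   0.29193386 0.03      ]
turq [0.49786107 0.26334322 0.06      ] [0.51229616 0.27645888 0.03      ]
brown [0.49582284 0.08961196 0.06      ]
brown [0.48815699 0.10868469 0.06      ]
brown [0.54305496 0.10369114 0.06      ]
port [ 0.60006425 -0.10709319  0.05      ]
13.775 pos [0.4749 0.1834 0.1291] 
R
 [[-0.1317  0.9912  0.0132]
 [ 0.9912  0.1314  0.0178]
 [ 0.0159  0.0155 -0.9998]] 
F [0.6813 0.6507 1.389 ] T [ 0.0273 -0.0601 -0.0037] w 0.05141295736585324 q [ 0.3614  0.3129 -0.1742  1.065   0.012   0.2296]
yaw 97.57 delta units [-0.0141  0.0932  1.587 ] turn -1.05
```

play_rows(deltas=[0.35,-0.01,0.08,0.4,-1,0.35,0,0,0.5,0,0.35,0,0,0.3,0,0.35,0,0,0.2,0,0.35,0,0,0,0,0.35,0,0,0,0])

```text
clock: 14.52
eef_pos: [0.4926, 0.1882, 0.0461]
tool_rot: [0.653, 0.758, 0.017, 0.003]
ft_force: [0.9, -0.1, -0.2]
grip_width: 0.03
```

```bash
python3 -c "
from h import *
go([.4818,.185,.034],98.6)"
```

```text
14.525 pos [0.4926 0.1882 0.0461] 
R
 [[-0.1484  0.9886  0.0271]
 [ 0.9888  0.1478  0.0227]
 [ 0.0184  0.0302 -0.9994]] 
F [ 0.8868 -0.1021 -0.2074] T [-0.0002 -0.0344  0.0343] w 0.03003413029257585 q [ 0.3582  0.4261 -0.2516  0.8597  0.0117  0.2098]
yaw 98.53 delta units [-0.0303 -0.1922  0.1948] turn -0.07
```

play_rows(deltas=[0.35,-0.02,-0.15,0.1,0,0.35,0,-0.05,0.08,0,0.35,0,0,0,0])

```text
clock: 14.9
eef_pos: [0.4812, 0.1856, 0.0356]
tool_rot: [0.653, 0.758, 0.019, 0.003]
ft_force: [-0.7, 0.5, 0.1]
grip_width: 0.0298
```

```bash
python3 -c "
from h import *
go([.4818,.185,.034],98.6)"
```

```text
14.9 pos [0.4812 0.1856 0.0356] 
R
 [[-0.1484  0.9885  0.0295]
 [ 0.9887  0.1477  0.0236]
 [ 0.019   0.0327 -0.9993]] 
F [-0.6998  0.5011  0.1287] T [-0.015   0.0189 -0.0212] w 0.02984180544857677 q [ 0.3613  0.4192 -0.2974  0.8183  0.0116  0.2129]
yaw 98.54 delta units [-0.0122  0.0078  0.0271] turn -0.06
```

play_rows(deltas=[0,0,0,0.01,0,0,0,0,0,0,0,0,0,0,0,0,0,0,0,0,0,0,0,0,0,0,0,0,-0.5,0,0,0,0,-0.6,0,0,0,0,-0.6,0,0,0,0,0,0])

```text
clock: 16.02
eef_pos: [0.4773, 0.1827, 0.1385]
tool_rot: [0.653, 0.758, 0.017, 0.003]
ft_force: [0.1, -0.1, -1.6]
grip_width: 0.0108
```

```bash
python3 -c "
from h import *
go([.597,-.104,.13],85.1)"
```

```text
16.025 pos [0.4773 0.1827 0.1385] 
R
 [[-0.1483  0.9886  0.0266]
 [ 0.9888  0.1477  0.0221]
 [ 0.0179  0.0296 -0.9994]] 
F [ 0.1489 -0.0593 -1.621 ] T [-0.0038  0.0063 -0.0147] w 0.010786425283703388 q [ 0.3589  0.2979 -0.1693  1.0709  0.0113  0.2105]
yaw 98.53 delta units [-5.0234  1.2617  0.0886] turn 13.43
```

play_rows(deltas=[0,0,0,0,7,0,0,0,0,6,0,-0.6,0.3,0,0,0,-0.6,0.3,0,0,0,-0.6,0.3,0,0,0,-0.6,0.3,0,0,0,-0.6,0.3,0,0,0,-0.6,0.3,0,0,0,-0.6,0.3,0,0,0,0,0,0,0])

```text
clock: 17.27
eef_pos: [0.5767, -0.0869, 0.1185]
tool_rot: [0.736, 0.677, 0.009, -0.006]
ft_force: [0.1, 0.0, -1.8]
grip_width: 0.0107
```

```bash
python3 -c "
from h import *
go([.597,-.104,.13],85.1)"
```

```text
17.275 pos [ 0.5767 -0.0869  0.1185] 
R
 [[ 0.0828  0.9966  0.0044]
 [ 0.9963 -0.0828  0.0209]
 [ 0.0212  0.0026 -0.9998]] 
F [ 0.0663  0.0365 -1.7729] T [ 0.0256 -0.0214 -0.0271] w 0.010742039830998893 q [-0.1607  0.4715  0.0389  1.1373  0.0213 -0.0778]
yaw 85.25 delta units [-0.2511  0.3618 -0.1954] turn 0.15
```

```bash
python3 - <<'E'
from h import *
c=cam('wrist');a=cam('scene');b=cam('side')
import pickle;pickle.dump((c,a,b),open('w7.pkl','wb'))
go([.597,-.104,.12],85.1)
for x in (c,a,b): print(proj(x,[[.5955,-.1025,.05],[.6,-.107,.05]]))
A=cv2.resize(a['color'][165:265,195:320],None,fx=3,fy=3,interpolation=cv2.INTER_CUBIC)
B=cv2.resize(b['color'][150:260,240:365],None,fx=3,fy=3,interpolation=cv2.INTER_CUBIC)
W=c['color'][150:420,120:440]
n=lambda x,h:cv2.copyMakeBorder(x,0,h-x.shape[0],0,0,0)
cv2.imwrite('pics/m7.png',np.vstack([np.hstack([n(A,330),B]),cv2.copyMakeBorder(W,0,0,0,430,0)]))
print(A.shape,B.shape,W.shape)
E
```

```text
17.425 pos [ 0.5755 -0.0837  0.1192] 
R
 [[ 0.0786  0.9969  0.0033]
 [ 0.9967 -0.0787  0.022 ]
 [ 0.0222  0.0015 -0.9998]] 
F [ 0.542   0.5027 -1.7468] T [0.0018 0.0212 0.0089] w 0.01104077146336495 q [-0.1561  0.4688  0.0364  1.1385  0.0223 -0.0774]
yaw 85.49 delta units [-0.3083  0.3834 -0.0202] turn 0.39
[[252.205  252.0614]
 [245.67   259.3987]]
[[249.9498 218.0305]
 [248.7314 220.6569]]
[[300.4959 199.4164]
 [299.6575 197.7045]]
(300, 375, 3) (330, 375, 3) (270, 320, 3)
```

View pics/m7.png

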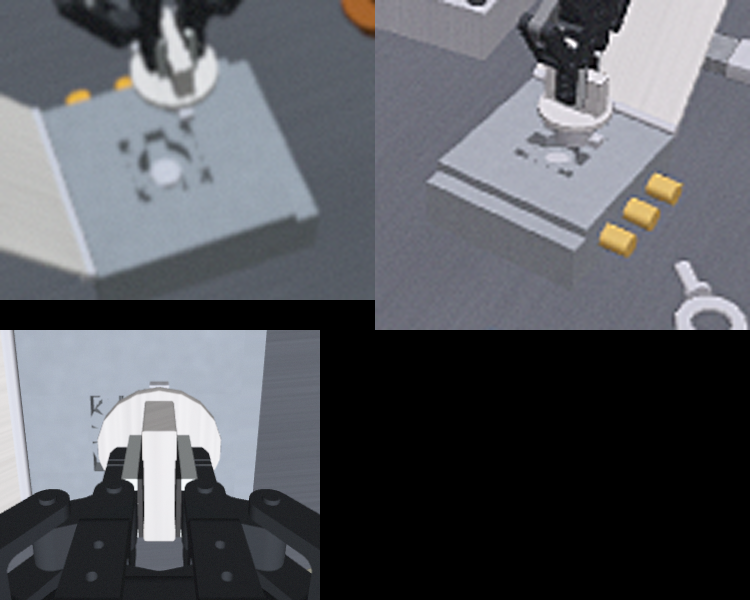

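Scene crop: cover wide open at left, and the port ring is centred near crop (165,161), i.e. image (249.8,218.7), matching the estimate to about 1 px. The wrist crop shows the plug hiding half the port, so I move 50 mm outwards for a clear wrist view.

play_rows(deltas=[0,-0.15,0.5,0,0,0,-0.1,0.5,0,0,0,0,0.4,0,0,0,0,0,0,0,0,0,0,0,0])

```text
clock: 18.05
eef_pos: [0.6561, -0.0976, 0.1168]
tool_rot: [0.731, 0.682, 0.007, -0.01]
ft_force: [0.3, -0.1, -1.1]
grip_width: 0.0111
```

```bash
python3 - <<'E'
from h import *
go([.65,-.104,.12],85.1)
c=cam('wrist')
import pickle;pickle.dump(c,open('w8.pkl','wb'))
go([.65,-.104,.12],85.1)
print(proj(c,[[.5955,-.1025,.05]]))
cv2.imwrite('pics/m8.png',cv2.resize(c['color'][20:420,100:500],(800,600)) if 0 else cv2.resize(c['color'][60:360,120:480],None,fx=2,fy=2))
E
```

```text
18.05 pos [ 0.6561 -0.0976  0.1168] 
R
 [[ 0.0692  0.9976 -0.0037]
 [ 0.9973 -0.0691  0.0243]
 [ 0.024  -0.0054 -0.9997]] 
F [ 0.2959 -0.0642 -1.1155] T [-0.0054 -0.0258  0.0148] w 0.011149885757315924 q [-0.1584  0.6348  0.3126  1.2562  0.0234 -0.0893]
yaw 86.03 delta units [-0.1119 -0.0943 -0.0562] turn 0.93
18.1 pos [ 0.6561 -0.0976  0.1168] 
R
 [[ 0.0692  0.9976 -0.0036]
 [ 0.9973 -0.0691  0.0245]
 [ 0.0242 -0.0053 -0.9997]] 
F [-0.026   0.2731 -1.9184] T [-0.03   -0.0246 -0.0013] w 0.010728645079296958 q [-0.1585  0.6346  0.3124  1.256   0.0236 -0.0893]
yaw 86.03 delta units [-0.1126 -0.0935 -0.0557] turn 0.93
[[257.6274 118.6724]]
```

View pics/m8.png

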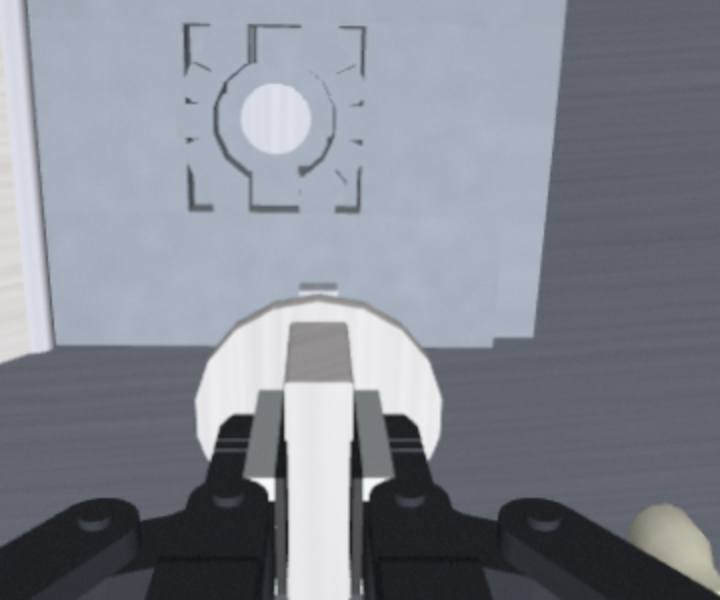

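Wrist view: port mouth centre at image (257.5,118.75), prediction (257.6,118.7), and the slots are nearly aligned with the tool. Now the plug's lug tip (279,205) gives its place in the hand.

```bash
python3 - <<'E'
from h import *
import pickle
c=pickle.load(open('w8.pkl','rb'))
f=lambda u,v:(120+u/2,60+v/2)
pc=onz(c,*f(275,117.5),.05);print('port',pc)
for k,(p,q) in {'slot':((275,210),(275,25)),'slotL':((251,210),(250,25)),'nearedge':((57,347),(492,347)),'marks':((187,118),(362,118))}.items():
    P,Q=onz(c,*f(*p),.05),onz(c,*f(*q),.05);d=Q-P;print(k,P[:2],Q[:2],np.linalg.norm(d),np.degrees(np.arctan2(d[1],d[0])),(P+Q)[:2]/2)
s=bot.get_obs();M=R.from_quat(s['tool_rot']).as_matrix();p=np.array(s['eef_pos'])
for h,v in((.008,290.5),(.002,284)):
    L=onz(c,*f(318,v),p[2]-.035+h);print('lug',L,'in tool',M.T@(L-p)*1e3)
for v,u in((323,319),(380,319)):
    z=p[2]-.035+(.06 if v>350 else .03);L=onz(c,*f(u,v),z);print('wing',L,M.T@(L-p)*1e3)
for u in(300,338):
    L=onz(c,*f(u,290.5),p[2]-.027);print('lugcorner',L)
E
```

```text
port [ 0.59553632 -0.10257279  0.05      ]
slot [ 0.62098711 -0.10475456] [ 0.57162912 -0.10053518] 0.049538013212287055 175.11393229595615 [ 0.59630811 -0.10264487]
slotL [ 0.6204798  -0.11149283] [ 0.57116451 -0.10711826] 0.04950893871640091 174.9307876234731 [ 0.59582216 -0.10930554]
nearedge [ 0.65698955 -0.17268389] [ 0.66724141 -0.04345353] 0.12963636374507512 85.46421773098903 [ 0.66211548 -0.10806871]
marks [ 0.59391425 -0.12646256] [ 0.59737035 -0.07887126] 0.04771662202479401 85.84644502575604 [ 0.5956423  -0.10266691]
lug [ 0.63367654 -0.09448406  0.08978989] in tool [  0.87520256 -22.3935922   27.14835069]
lug [ 0.63381688 -0.09434333  0.08378989] in tool [  0.88001754 -22.23147912  33.14945011]
wing [ 0.63418132 -0.0948624   0.11178989] [  1.06537455 -21.98062256   5.14400488]
wing [ 0.63405341 -0.09564437  0.14178989] [  1.0028792  -22.21336719 -24.86548958]
lugcorner [ 0.63334784 -0.09872194  0.08978989]
lugcorner [ 0.63404225 -0.08976912  0.08978989]
```

play_rows(deltas=[0,-0.05,-0.4,0,0.9,0,-0.03,-0.4,0,0,0,0,-0.2,0,0,0,0,0,0,0,0,0,0,0,0])

```text
clock: 18.73
eef_pos: [0.5904, -0.0955, 0.118]
tool_rot: [0.736, 0.677, 0.007, -0.011]
ft_force: [0.8, 0.2, -1.2]
grip_width: 0.0109
```

```bash
cat >> h.py <<'E'
def port(z,s=None):
    """target with plug foot centre over the port, TCP height z"""
    s=bot.get_obs(); M=R.from_quat(s['tool_rot']).as_matrix()
    o=M@np.array([.00095,-.0002,.035]); go([.596-o[0],-.1026-o[1],z],85.2)
E
python3 -c "
from h import *
port(.09)"
```

```text
18.725 pos [ 0.5904 -0.0955  0.118 ] 
R
 [[ 0.0832  0.9965 -0.0047]
 [ 0.9962 -0.0831  0.0247]
 [ 0.0243 -0.0067 -0.9997]] 
F [ 0.7525  0.2063 -1.2417] T [0.0144 0.0013 0.0114] w 0.010885832956457609 q [-0.1723  0.5073  0.0963  1.1687  0.0236 -0.0892]
yaw 85.23 delta units [-0.1514  0.1126  0.463 ] turn 0.03
```

play_rows(deltas=[0,-0.14,0.11,0.15,0,0,0,0,0.1,0,0,0,0,0,0,0,0,0,0,0])

```text
clock: 19.23
eef_pos: [0.5976, -0.1049, 0.1007]
tool_rot: [0.736, 0.677, 0.007, -0.011]
ft_force: [-0.5, -0.2, -0.8]
grip_width: 0.011
```

```bash
python3 -c "
from h import *
port(.09)"
```

```text
19.225 pos [ 0.5976 -0.1049  0.1007] 
R
 [[ 0.0833  0.9965 -0.005 ]
 [ 0.9962 -0.0832  0.0247]
 [ 0.0242 -0.007  -0.9997]] 
F [-0.5393 -0.2002 -0.7633] T [-0.0621 -0.0009  0.0528] w 0.010981725625931724 q [-0.1854  0.5379  0.0998  1.1421  0.0234 -0.1022]
yaw 85.22 delta units [ 0.0014 -0.0218  0.179 ] turn 0.02
```

play_rows(deltas=[0,0,-0.02,0.1,0,0,0,0,0.06,0,0,0,0,0,0,0,0,0,0,0])

```text
clock: 19.73
eef_pos: [0.5963, -0.1043, 0.0905]
tool_rot: [0.736, 0.677, 0.007, -0.011]
ft_force: [-0.8, -0.1, -1.0]
grip_width: 0.0107
```

```bash
python3 -c "
from h import *
port(.085)"
```

```text
19.725 pos [ 0.5963 -0.1043  0.0905] 
R
 [[ 0.083   0.9965 -0.0051]
 [ 0.9963 -0.0828  0.0248]
 [ 0.0243 -0.0071 -0.9997]] 
F [-0.7985 -0.1204 -1.009 ] T [-0.0236 -0.0451  0.0546] w 0.010694619490816895 q [-0.1849  0.544   0.0814  1.1177  0.0235 -0.102 ]
yaw 85.24 delta units [-0.005   0.0011  0.0911] turn 0.04
```

Within 0.3 mm. Lower into the slots.

play_rows(deltas=[0,0,0,0.08,0,0,0,0,0.08,0,0,0,0,0.05,0,0,0,0,0,0])

```text
clock: 20.23
eef_pos: [0.5964, -0.1039, 0.0771]
tool_rot: [0.736, 0.677, 0.007, -0.011]
ft_force: [0.3, -0.3, -0.6]
grip_width: 0.0108
```

```bash
python3 -c "
from h import *
port(.061)"
```

```text
20.225 pos [ 0.5964 -0.1039  0.0771] 
R
 [[ 0.0829  0.9965 -0.0046]
 [ 0.9963 -0.0828  0.0247]
 [ 0.0243 -0.0066 -0.9997]] 
F [ 0.3154 -0.3406 -0.6118] T [-0.0339  0.0256  0.0099] w 0.010802563472345861 q [-0.1843  0.5557  0.0637  1.0879  0.0235 -0.1015]
yaw 85.24 delta units [-0.0146  0.001   0.2685] turn 0.04
```

play_rows(deltas=[0,-0.01,0,0.1,0,0,0,0,0.1,0,0,0,0,0.08,0,0,0,0,0.03,0])

```text
clock: 20.72
eef_pos: [0.5971, -0.1043, 0.062]
tool_rot: [0.736, 0.677, 0.008, -0.009]
ft_force: [-5.5, 2.0, 15.3]
grip_width: 0.011
```

```bash
python3 -c "
from h import *
port(.061)"
```

```text
20.725 pos [ 0.5971 -0.1043  0.062 ] 
R
 [[ 0.0831  0.9965 -0.0008]
 [ 0.9963 -0.083   0.024 ]
 [ 0.0238 -0.0027 -0.9997]] 
F [-5.5113  1.991  15.291 ] T [0.1618 1.1731 0.0081] w 0.01099511313296568 q [-0.1847  0.5688  0.043   1.0502  0.0234 -0.1016]
yaw 85.23 delta units [-0.0027 -0.0164  0.0167] turn 0.03
```

play_rows(deltas=[0,0,-0.01,0.06,0,0,0,0,0.05,0,0,0,0,0.04,0])

```text
clock: 21.1
eef_pos: [0.5971, -0.1043, 0.062]
tool_rot: [0.736, 0.677, 0.01, -0.006]
ft_force: [-4.4, 0.2, 11.0]
grip_width: 0.0111
```

```bash
python3 - <<'E'
from h import *
port(.061)
E
```

```text
21.1 pos [ 0.5971 -0.1043  0.062 ] 
R
 [[ 0.0832  0.9965  0.0053]
 [ 0.9963 -0.0833  0.0225]
 [ 0.0228  0.0035 -0.9997]] 
F [-4.3631  0.2406 10.9615] T [ 0.1538  1.0899 -0.0368] w 0.011129544215381816 q [-0.1845  0.5642  0.0349  1.0403  0.0231 -0.1012]
yaw 85.23 delta units [-0.0025 -0.0198  0.0161] turn 0.03
```

play_rows(deltas=[0,0,-0.02,0.06,0,0,0,0,0.06,8,0,0,0,0.06,8,0,0,0,0.06,8])

```text
clock: 21.6
eef_pos: [0.5983, -0.1034, 0.0618]
tool_rot: [0.863, 0.505, 0.013, -0.005]
ft_force: [-8.3, 1.0, 21.2]
grip_width: 0.011
```

```bash
python3 -c "
from h import *
port(.061)"
```

```text
21.6 pos [ 0.5983 -0.1034  0.0618] 
R
 [[ 0.489   0.8721  0.0173]
 [ 0.8719 -0.4893  0.0208]
 [ 0.0266  0.0049 -0.9996]] 
F [-8.3179  1.0416 21.1803] T [-0.0522  2.0118  0.4959] w 0.011020407293497387 q [-0.1829  0.5576  0.0224  1.0224  0.0236  0.3284]
yaw 60.72 delta units [-0.0394 -0.0397  0.0116] turn -24.48
```

play_rows(deltas=[0,-0.02,-0.02,0.03,8,0,-0.01,-0.01,0.04,8,0,0,0,0.04,8])

```text
clock: 21.98
eef_pos: [0.5987, -0.1044, 0.062]
tool_rot: [0.951, 0.309, 0.016, -0.004]
ft_force: [-5.5, 0.6, 15.4]
grip_width: 0.0109
```

```bash
python3 -c "
from h import *
port(.061)"
```

```text
21.975 pos [ 0.5987 -0.1044  0.062 ] 
R
 [[ 0.8087  0.5876  0.0269]
 [ 0.5873 -0.8091  0.0181]
 [ 0.0324  0.0012 -0.9995]] 
F [-5.5468  0.5622 15.4043] T [-0.109   1.6297  0.3616] w 0.010901350739769252 q [-0.1841  0.5513  0.0118  1.0081  0.0227  0.7589]
yaw 35.99 delta units [-0.053  -0.0482  0.015 ] turn -49.21
```

play_rows(deltas=[0,-0.03,-0.02,0.02,8,0,-0.02,-0.01,0.03,8,0,-0.01,0,0.03,8,0,0,0,0.03,8,0,0,0,0.03,8])

```text
clock: 22.6
eef_pos: [0.5981, -0.1049, 0.0625]
tool_rot: [0.999, -0.045, 0.019, -0.009]
ft_force: [-6.5, 1.0, 11.8]
grip_width: 0.011
```

```bash
python3 -c "
from h import *
st()
b=cam('side');a=cam('scene');w=cam('wrist')
import pickle;pickle.dump((a,b,w),open('w9.pkl','wb'))
st()"
```

```text
22.6 pos [ 0.5981 -0.1049  0.0625] 
R
 [[ 0.9952 -0.0903  0.0386]
 [-0.0909 -0.9957  0.0156]
 [ 0.037  -0.019  -0.9991]] 
F [-6.4865  1.0079 11.7903] T [0.0778 1.636  0.5354] w 0.011000662051917546 q [-0.1849  0.5416 -0.0042  0.9899  0.0224  1.4771]
22.75 pos [ 0.5979 -0.1048  0.0624] 
R
 [[ 0.9955 -0.0864  0.0382]
 [-0.0871 -0.9961  0.0159]
 [ 0.0367 -0.0191 -0.9991]] 
F [-5.4957  1.3264 12.3977] T [0.0782 1.3739 0.0497] w 0.010746983385398614 q [-0.1849  0.5416 -0.0044  0.9901  0.0226  1.4732]
```

play_rows(deltas=[0,-0.01,0,0.05,0,0,0,0,0.05,0])

```text
clock: 23.0
eef_pos: [0.5979, -0.1048, 0.0624]
tool_rot: [0.999, -0.043, 0.021, -0.008]
ft_force: [-7.8, 1.9, 19.2]
grip_width: 0.0113
```

```bash
python3 - <<'E'
from h import *
b=cam('side');a=cam('scene');w=cam('wrist')
st()
A=cv2.resize(a['color'][130:280,170:450],None,fx=1.4,fy=1.4,interpolation=cv2.INTER_CUBIC)
B=cv2.resize(b['color'][130:300,220:380],None,fx=2.4,fy=2.4,interpolation=cv2.INTER_CUBIC)
W=cv2.resize(w['color'],(392,294))
L=np.vstack([A[:210],W]);B=cv2.copyMakeBorder(B,0,504-B.shape[0],0,0,0) 
cv2.imwrite('pics/m9.png',np.hstack([L,B]))
E
```

```text
23.15 pos [ 0.5979 -0.1048  0.0624] 
R
 [[ 0.9954 -0.0859  0.0421]
 [-0.0865 -0.9961  0.0146]
 [ 0.0407 -0.0182 -0.999 ]] 
F [-7.3998  1.8778 16.5892] T [0.2404 1.7988 0.1073] w 0.010865787898893309 q [-0.1846  0.5388 -0.0095  0.9838  0.0221  1.473 ]
```

View pics/m9.png

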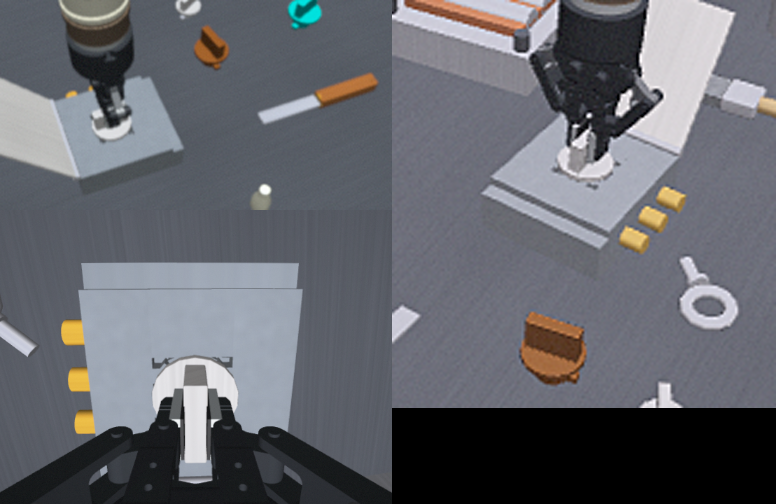

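Views: flange flat on the deck with the wing along box y, the cover wide open, the blade flat on the bench and the bystanders in place. The push is steady at about 17 N. Handing in.

```bash
python3 -c "
from h import *
print(ticket.job_done()); st()"
```

```text
the job is handed in; nothing more can be done
None
the job is handed in; nothing more can be done
```

I did the whole job in about 23 s of the 64 s and handed it in; it gives no verdict.

**What was done**
- I gripped the blade by its handle, slid its tip about 11 mm into the gap under the lip and lifted. The cover passed its balance point and swung open by itself.
- I laid the blade back on the bench.
- I picked the larger silver plug and lined it up with the port from a wrist view. I pushed it home through the slots, then turned it a quarter turn clockwise while pressing.

**Last checks**
- **Plug position:** the flange looks flat on the deck. The tool height stayed at 62 mm as the push varied between about 11 and 21 N, so the plug appears to be fully home. The tool height implies the flange is about 1.4 mm off the deck, within the 2.5 mm limit, though I put that down to measuring error.
- **Turn:** the jaws are at -5.0°; the target from the box was about -4.8°.
- **Grip and push:** the fingers are closed on the wing at 11 mm, with about 17 N of upward reaction.
- **Cover, blade and bystanders:** the cover stands open and the blade lies flat. The eyebolt and nozzle look unmoved; only part of the brush is in the last view, where it looks in place. I judged the cover's angle only by eye.

**What disagreed**
- The tool leaned to about 0.045 rad while pressing, against a limit of 0.1 rad for the plug.
- There is also a sideways load of about 7 N, which I left as it was.

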